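# One turn of the bench press wheel

### The arm

A 6-joint arm with a two-finger parallel gripper is mounted at the origin on a cart in front of the work surface, level with it; the furniture and walls round the work are solid. World frame = base frame: x ahead of the robot, y to its left, z up, the work surface at z = 0. Lengths are in m, angles in rad, forces in N, time in s.
With the tool pointing down it reaches from about 0.4 to 0.925 m from the base axis. Payload 12.5 kg.
Tool frame: the origin (TCP) lies midway between the tips of the shut fingers; the grasp point (between the pads) lies ctrl.grip_point_offset behind it (ctrl.grip_point_offset is the distance from the TCP to the grasp point, in m); x points along the fingers, z is the direction in which the jaws open and shut, and the axes are right-handed (so a half turn about x gives the same grasp; the last joint's range is limited). The gripper opens to 95 mm and grips with 3 to 60 N. Pads are 20 mm wide; open, the fingers measure 119 mm over their backs; the gripper's body (75 mm by 180 mm) begins 59 mm behind the grasp point.
Start: joints at [-1.243, 0.491, 1.559, -0, 1.092, -0.106], TCP at [0.263, -0.567, 0.215] pointing down, gripper open.
Joint ranges: [-3.1, 3.1], [-0.84, 2.19], [0.05, 2.79], [-1.13, 4.28], [0.06, 2.93], [-2.69, 2.69]. Speed limits (rad/s): [2.22, 2.22, 2.79, 3.14, 3.14, 3.14].

### API

Orientations are given as a unit quaternion [w, x, y, z].
In Python, from cell import ctrl, viewer, workorder gives the robot as it stands. The module is installed in compiled form; this text tells all that it offers.
- The arm moves only by the tool drive_tool, never from a script. Its argument "steps" is one flat list of numbers, 7 for each row, row after row: the opening, from -1 (shut) to 1 (fully open), then the shift along the tool's x, y, z in units of 50 mm (1.0 is 50 mm), then the turn, a rotation vector about the tool's x, y, z in rad. In form: [gripper, x, y, z, rx, ry, rz, gripper, x, y, z, rx, ry, rz, ...]. A call has 1 to 8 rows; each row shifts and turns the commanded pose from where the row before left it, along the tool's axes as they then stand; what a row does not reach is not made up. A row lasts 1/8 s, in which the tool goes at most 62.5 mm and 10.7 degrees, less where a joint would pass 70% of its speed; a pose out of reach is approached as far as the arm can. A call is refused whole if a number of a shift passes 1 or a number of a turn 0.188, either way. A call with a gripper value outside its range is refused whole. The fingers move at their own pace and stop on an object; "newtons" is the grip in N (left out, the last holds). Time passes only in rows, so rows that do not move let the fingers close. It gives the time, the measured TCP pose, the force and the opening at its end, in the units of the state.
- ctrl.sense(): the state, without advancing time (a new reading comes with each control period).
- viewer.capture(name): name is "side" or "top" or "wrist"; returns (picture, depth): 480x640x3 uint8, red, green, blue; 480x640 float32, m along the optical axis (not along the pixel's ray), 0 where there is no reading.
- viewer.camera_model(name): a dict with "vertical_fov" (degrees; the focal length in pixels is half the picture's height over the tangent of half this angle, whatever the lens; pixels are square), "cx", "cy" (the principal point, pixels), "R" (3x3) and "t" (3): a world point X has camera coordinates R X + t. Camera axes: x right, y down, z forward; pixel columns grow to the right and rows downward; lengths in m; the calibration is good to about 2 mm. A picture is of the moment at which its call begins: read the wrist's pose just before it. camera_model takes no time and is no camera call; for the wrist camera it gives the pose at the moment of the call.
- workorder.job_done(): hands the job in, once; it reports no verdict.
The state is a dict: "time_s": time; "q": joint angles; "dq": joint speeds; "joint_efforts": joint torques, N m; "tool_pos": TCP position; "orientation": TCP orientation; "ft_force": force on the tool from outside, world axes, zero at the start; "ft_torque": the same for the moment, N m; "gripper_width": finger opening in m.
Only numpy, scipy, OpenCV 4.12 (cv2) and the standard library are available. Lean on these libraries where they do the work, as an engineer would, in place of code of your own. Each camera call takes 0.05 s, during which the arm holds its last target.

### The job

Bring the ram of the small green bench press down over the bearing: push the press's hand wheel round by its red handle, with the fingers shut or held to one side of the handle and without gripping it, through exactly one full turn clockwise as seen from above, so that the handle comes back to where it started. Then leave the wheel standing there, and do not shift the bearing or any of the other loose things on the bench.

Things in the scene. Friction and masses are not known exactly. Their poses are not given: they have to be found in the camera images.
- press: small green two-column bench screw press, fixed to the bench. Origin at bench level under the centre of its base plate (160 x 210 x 18 mm, x by y, long side along its own y); z up. Columns at y = +83 and -83 mm; the green crosshead over them is 46 mm wide, 206 mm long and reaches up to z = 180 mm, with column nuts to 188 mm, all below the wheel. Nothing of the press is higher than the wheel and its handle. It stands at a different place and yaw each time.
- wheel (a joint): turn of the hand wheel on its vertical axis through the centre of the press, rad. It grows clockwise as seen from above. It starts somewhere between -1.2 and +1.2; stops at -1.6 and +9.4. At 0 the handle lies towards the press's own -x; seen from above it moves clockwise by the joint value from there. Friction of about 0.25 N m (3 to 4 N at the handle), so it stands where it is left; no spring. One turn (6.28 rad) lowers the ram 10 mm; the wheel itself keeps its height.
- wheel_centre (a point): centre of the hand wheel, on its axis, at the mid height of the rim, 205 mm above the bench. Dark steel wheel: rim circle of 75 mm radius made of 14 mm round bar (top 7 mm above this point), three 12 mm spokes, and a hub of 20 mm radius whose top is 16 mm above this point. The wheel lies level.
- handle_mid (a point): point on the axis of the red handle at 28 mm above the mid height of the rim (233 mm above the bench). The handle is an upright four-lobed red grip, 28 mm across the flats and 33 mm over the lobes, standing on the rim 75 mm from the wheel's axis and fixed to it (it does not spin on its own); red from about 7 to 52 mm above the rim's mid height, with a steel pin end to 54 mm. A dark foot of 18 mm radius carries it, up to 6 mm above the rim's mid height.
- ram (a joint): downward travel of the steel ram of the press, m; geared to the wheel at 10 mm a turn. Its 52 mm round pad is 15 mm over the bearing's top at wheel value 0 and touches it only at about 9.4 rad.
- bearing: loose steel roller bearing, 68 mm across and 20 mm high, on the press's anvil under the ram (underside 38 mm above the bench); origin at the centre of its underside. Leave it.
- oil_filter: bystander: black oil filter, 68 mm across, 90 mm high, standing; origin at the centre of its underside
- gear: bystander: steel helical gear lying flat, 88 mm across, 18 mm high; origin at the centre of its underside
- spark_plug: bystander: spark plug lying down, 53 mm long, 21 mm thick; origin under its centre
- bolt_tray: bystander: small round pressed tray with bolts, 69 mm across, 22 mm high; origin at the centre of its underside
- punch: bystander: steel drift punch lying down, 120 mm long, 11 mm thick; origin under its centre

How it is judged:
By the outcome, as a careful person would: the job done as asked, in the order asked, and still so for the second after the job is handed in, with the robot touching nothing.
It also fails if it takes over 58 s, if anything falls off the work surface, if the arm or the gripper's body presses on something with over 40 N, if the wrist force passes 120 N, or if a joint passes its speed limit or range.

## Working session

There is one attempt and no reset: what is moved stays moved. The work goes in short steps, Python scripts to look and compute and a tool call to move; the robot and the scene stay as the last step left them, time stands still between calls to the robot, and variables do not carry over. Pictures are saved under pics/ and viewed, and the job is handed in when it is done.

Besides the shell and the picture viewer there is one more tool, called as a command line: name --argument value ..., lists and objects as JSON in quotes. drive_tool: Moves the arm, as the interface text tells. Its arguments: {"type":"object","properties":{"steps":{"type":"array","items":{"type":"number"}},"newtons":{"type":"number"}},"required":["steps"]}

```bash
mkdir -p pics
python3 - <<'E'
from cell import ctrl, viewer, workorder
import cv2,numpy as np
print(ctrl.sense(), ctrl.grip_point_offset)
for n in ["side","top","wrist"]:
    m=viewer.camera_model(n); p,d=viewer.capture(n)
    print(n,m); cv2.imwrite(f"pics/{n}0.png",p[:,:,::-1]); np.savez(f"pics/{n}0.npz",p=p,d=d,R=m["R"],t=m["t"],f=240/np.tan(np.radians(m["vertical_fov"]/2)),cx=m["cx"],cy=m["cy"])
E
```

```text
{'time_s': 0.0, 'q': array([-1.24260901e+00,  4.91553687e-01,  1.55943794e+00, -1.69089504e-05,
        1.09171878e+00, -1.05594786e-01]), 'dq': array([-1.31818181e-03, -2.55483107e-04, -5.38720640e-04, -3.36861446e-04,
        6.84190275e-04, -1.63589809e-05]), 'joint_efforts': array([-2.10524745e-04, -6.12646437e+01, -2.58189046e+01,  6.91958028e-02,
        4.81638929e-02, -8.73922477e-05]), 'tool_pos': array([ 0.2626318 , -0.56687273,  0.21406937]), 'orientation': array([ 0.59557221,  0.38092846,  0.59619633, -0.38044341]), 'ft_force': array([-0.09421519, -0.4384623 , -0.29500754]), 'ft_torque': array([0.0404923 , 0.00636272, 0.00120755]), 'gripper_width': 0.09545291068406753} 0.0188
side {'vertical_fov': 45.754279831202055, 'cx': 320.77965637439513, 'cy': 238.23478690121792, 'R': array([[ 0.965869  , -0.2585687 ,  0.01546921],
       [-0.09022454, -0.39180648, -0.91561303],
       [ 0.24280981,  0.88296654, -0.40176297]]), 't': array([-0.51677338,  0.18632622,  1.44239329])}
top {'vertical_fov': 48.11532127429165, 'cx': 319.13083395932557, 'cy': 251.39963328993971, 'R': array([[ 0.01082682, -0.99992   ,  0.00653973],
       [-0.98506062, -0.01178956, -0.17180389],
       [ 0.17186725, -0.00458194, -0.98510946]]), 't': array([-0.0673369 ,  0.53769897,  1.43869423])}
wrist {'vertical_fov': 69.94361753945091, 'cx': 316.3665411717211, 'cy': 241.69207359750672, 'R': array([[ 4.21070772e-01, -9.07027522e-01, -6.93051589e-04],
       [-8.70226330e-01, -4.04201705e-01,  2.81650700e-01],
       [-2.55745069e-01, -1.17991766e-01, -9.59516755e-01]]), 't': array([-0.62567947, -0.03118214,  0.39093185])}
```

View pics/top0.png

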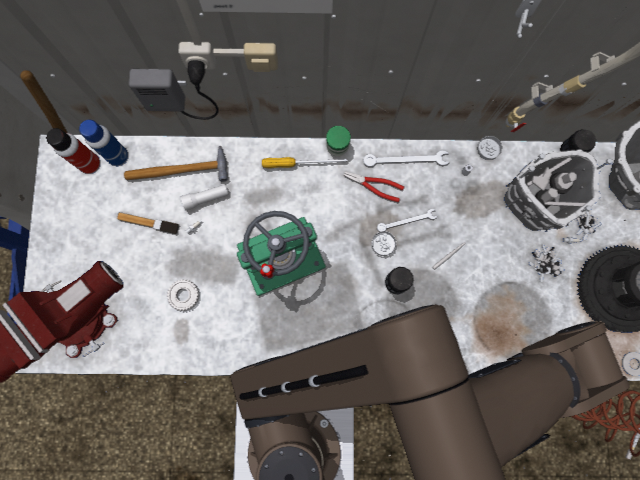

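View pics/side0.png

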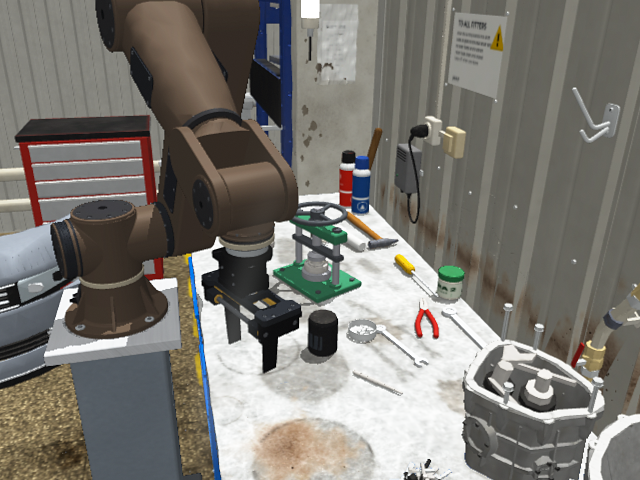

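The top view shows the wheel hub at about (277,242) and the red handle at about (267,270), with the base's left-hand lower side facing the robot. The gear is at (183,295), the filter at (400,282), the tray at (384,243) and the punch at (448,256). Next I'll measure.

```bash
cat > h.py <<'E'
import numpy as np,cv2
def load(n): return np.load(f"pics/{n}.npz")
def ray(z,u,v,h):
    R,t=z["R"],z["t"];c=-R.T@t
    d=R.T@np.array([(u-z["cx"])/z["f"],(v-z["cy"])/z["f"],1]); s=(h-c[2])/d[2]; return c+s*d
def cloud(z):
    d=z["d"];v,u=np.mgrid[:480,:640]
    P=np.stack([(u-z["cx"])/z["f"]*d,(v-z["cy"])/z["f"]*d,d],-1)
    return (P-z["t"])@z["R"]
E
python3 - <<'E'
from h import *
z=load("top0");p=z["p"].astype(int);W=cloud(z)
r,g,b=p[...,0],p[...,1],p[...,2]
vv,uu=np.mgrid[:480,:640]
box=(uu>225)&(uu<335)&(vv>195)&(vv<305)
red=box&(r>120)&(g<70)&(b<70)
print("red",red.sum(),uu[red].mean(),vv[red].mean(),np.percentile(W[red],[5,50,95],axis=0))
t=red&(W[...,2]>.247);print("redtop",t.sum(),W[t].mean(0),W[t].min(0),W[t].max(0))
rim=box&(W[...,2]>.198)&(W[...,2]<.218)&~red
Q=W[rim]
# circle fit of rim
c=np.median(Q[:,:2],axis=0)
from scipy.optimize import least_squares
for i in range(5):
    rr=np.hypot(*(Q[:,:2]-c).T); k=(rr>.06)&(rr<.09)
    s=least_squares(lambda x:np.hypot(Q[k,0]-x[0],Q[k,1]-x[1])-x[2],[*c,.075],loss='soft_l1',f_scale=.004);c=s.x[:2]
print("rim",k.sum(),s.x,Q[k,2].mean())
hub=box&(W[...,2]>.216)&(W[...,2]<.228)&~red&(np.hypot(W[...,0]-c[0],W[...,1]-c[1])<.03)
print("hub",hub.sum(),W[hub].mean(0))
gr=box&(g>r+25)&(g>b+10)
lo=gr&(abs(W[...,2]-.018)<.006); hi=gr&(abs(W[...,2]-.18)<.008)
for n,m in(("base",lo),("cross",hi)):
    print(n,m.sum(),cv2.minAreaRect((W[m][:,:2]*1000).astype(np.float32)))
h=W[t].mean(0)[:2]-c; print("handle rel",h,np.hypot(*h),np.degrees(np.arctan2(h[1],h[0])))
# nearby obstacles > .05
ob=(W[...,2]>.03)&(W[...,0]>.3)&(W[...,0]<1.0)
E
```

```text
red 54 265.8703703703704 269.55555555555554 [[0.44562182 0.05260308 0.23555838]
 [0.45516321 0.06340874 0.25490878]
 [0.47104854 0.07980396 0.26028297]]
redtop 51 [0.45387961 0.06177288 0.27972504] [ 0.28313071 -0.05440027  0.24853904] [0.4711967  0.07875883 1.51009044]
rim 1039 [0.52989571 0.04604449 0.07429959] 0.21057032252537117
hub 97 [0.52993267 0.04600532 0.21961656]
base 1431 ((531.1141357421875, 47.15974426269531), (159.5849609375, 207.0213165283203), 23.44105339050293)
cross 714 ((531.0048217773438, 47.063575744628906), (47.09719467163086, 203.6420440673828), 23.782371520996094)
handle rel [-0.07601609  0.01572839] 0.07762621073386863 168.30996251218932
```

```bash
python3 -c "
import cv2;p=cv2.imread('pics/top0.png')[190:320,210:350];cv2.imwrite('pics/topz.png',cv2.resize(p,None,fx=4.5,fy=4.5,interpolation=2))"
```

```text
(no output)
```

View pics/topz.png

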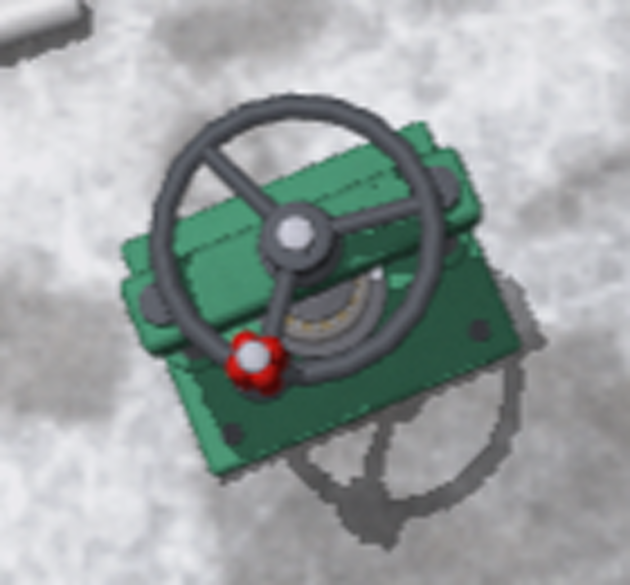

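Run:
```python
from h import *
from scipy.spatial.transform import Rotation as Ro
from cell import ctrl
s=ctrl.sense();q=s["orientation"];R=Ro.from_quat(q,scalar_first=True).as_matrix();print(R.round(4))
z=load("top0");W=cloud(z);p=z["p"].astype(int)
vv,uu=np.mgrid[:480,:640]
r,g,b=p[...,0],p[...,1],p[...,2]
red=(abs(uu-267)<15)&(abs(vv-270)<15)&(r>120)&(g<70)&(b<70)
# red blob incl. grey cap: hull centroid -> ray at z=.257
m=cv2.convexHull(np.argwhere(red)[:,::-1].astype(np.int32)); M=cv2.moments(m);u,v=M['m10']/M['m00'],M['m01']/M['m00']
print(u,v,ray(z,u,v,.252))
k=(abs(uu-267)<15)&(abs(vv-270)<15)&(W[...,2]>.235)&(W[...,2]<.27);print(k.sum(),W[k].mean(0),W[k].min(0),W[k].max(0))
c=np.array([.530,.0465])
for h in (ray(z,u,v,.252)[:2],W[k].mean(0)[:2]):
    d=h-c;print(np.hypot(*d),np.degrees(np.arctan2(d[1],d[0])))
```

```text
[[-3.000e-04  9.074e-01  4.204e-01]
 [ 7.000e-04  4.204e-01 -9.074e-01]
 [-1.000e+00  0.000e+00 -8.000e-04]]
265.68367346938777 269.2278911564626 [0.45839938 0.06543584 0.252     ]
132 [0.45700677 0.06300093 0.2547911 ] [0.44307003 0.04865718 0.23660227] [0.47348745 0.07875883 0.26493407]
0.07406223970387141 165.1864315376517
0.07483510301218885 167.26176088608963
```

drive_tool --steps '[-1,-0.6,0,0,0.145,0,0,-1,-0.6,0,0,0.145,0,0,-1,-0.6,0,0,0.144,0,0,-1,0,0.2,-0.8,0,0,0,-1,0,0.2,-0.8,0,0,0,-1,0,0.2,-0.8,0,0,0,-1,0,0.2,-0.8,0,0,0,-1,0,0.2,-0.8,0,0,0]'

```text
time_s: 1.15
tool_pos: [0.3129, -0.3657, 0.3045]
orientation: [0.5, 0.5, 0.5, -0.5]
ft_force: [0.2, 0.7, 0.2]
gripper_width: 0.0207
```

```bash
cat > st.py <<'E'
from h import *
from scipy.spatial.transform import Rotation as Ro
from cell import ctrl
s=ctrl.sense();R=Ro.from_quat(s["orientation"],scalar_first=True).as_matrix()
print(s["time_s"],s["tool_pos"].round(4),s["ft_force"].round(2),s["gripper_width"],s["q"].round(2));print(R.round(4))
E
python3 st.py
```

```text
1.15 [ 0.3129 -0.3657  0.3045] [0.2  0.71 0.16] 0.020655158349152884 [-1.    0.19  1.77  0.    1.18  0.57]
[[-1.e-04  1.e+00 -4.e-04]
 [ 1.e-04 -4.e-04 -1.e+00]
 [-1.e+00 -1.e-04 -1.e-04]]
```

drive_tool --steps '[-1,0,0.36,-0.95,0,0,0,-1,0,0.36,-0.95,0,0,0,-1,0,0.36,-0.95,0,0,0,-1,0,0.36,-0.95,0,0,0,-1,0,0.36,-0.95,0,0,0,-1,0,0.36,-0.95,0,0,0,-1,0,0.36,-0.95,0,0,0,-1,0,0.36,-0.95,0,0,0]'

```text
time_s: 2.15
tool_pos: [0.4571, 0.0146, 0.3047]
orientation: [0.5, 0.5, 0.5, -0.5]
ft_force: [0.3, 0.4, -0.4]
gripper_width: 0.0002
```

drive_tool --steps '[-1,0,0,0,0,0,0,-1,0,0,0,0,0,0]'

```text
time_s: 2.4
tool_pos: [0.4566, 0.0127, 0.3044]
orientation: [0.5, 0.5, 0.5, -0.5]
ft_force: [0.0, -0.1, 0.8]
gripper_width: 0.0007
```

```bash
python3 st.py
cat > cap.py <<'E'
import sys
from cell import ctrl, viewer
import cv2,numpy as np
n,k=sys.argv[1],sys.argv[2]
m=viewer.camera_model(n); p,d=viewer.capture(n)
cv2.imwrite(f"pics/{n}{k}.png",p[:,:,::-1]); np.savez(f"pics/{n}{k}.npz",p=p,d=d,R=m["R"],t=m["t"],f=240/np.tan(np.radians(m["vertical_fov"]/2)),cx=m["cx"],cy=m["cy"])
E
python3 cap.py wrist 1;python3 cap.py side 1
```

```text
2.4 [0.4566 0.0127 0.3044] [ 0.02 -0.07  0.83] 0.0006675493443766582 [-0.12  0.15  1.82 -0.    1.17  1.45]
[[-5.e-04  1.e+00  5.e-04]
 [-2.e-04  5.e-04 -1.e+00]
 [-1.e+00 -5.e-04  2.e-04]]
```

View pics/wrist1.png

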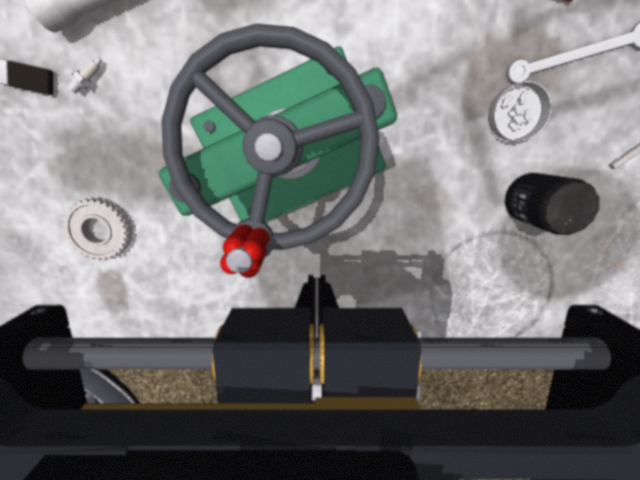

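View pics/side1.png

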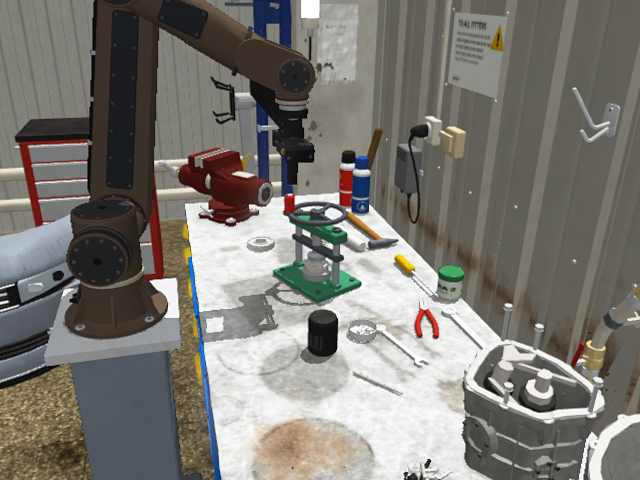

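```bash
cat > meas.py <<'E'
import sys
from h import *
z=load(sys.argv[1]);W=cloud(z);p=z["p"].astype(int)
r,g,b=p[...,0],p[...,1],p[...,2]
c0=np.array([.530,.0465]);rad=np.hypot(W[...,0]-c0[0],W[...,1]-c0[1])
v=z["d"]>0
rim=v&(W[...,2]>.203)&(W[...,2]<.218)&(rad>.06)&(rad<.09)
from scipy.optimize import least_squares
Q=W[rim];s=least_squares(lambda x:np.hypot(Q[:,0]-x[0],Q[:,1]-x[1])-x[2],[*c0,.075],loss='soft_l1',f_scale=.003)
print("rim",rim.sum(),s.x.round(4))
red=v&(r>110)&(g<60)&(b<60)&(rad<.12)
vv,uu=np.mgrid[:480,:640]
# steel top: points z .253-.266 near
top=v&(W[...,2]>.250)&(W[...,2]<.266)&(rad>.05)&(rad<.1)
c=s.x[:2]
for n,m in(("red",red),("top",top)):
    if m.sum():
        P=np.median(W[m],0) if n=="red" else (np.array([*cv2.minEnclosingCircle(W[m][:,:2].astype(np.float32))[0],0]))
        d=P[:2]-c;print(n,m.sum(),P.round(4),np.hypot(*d).round(4),np.degrees(np.arctan2(d[1],d[0])).round(2))
sp=v&(W[...,2]>.200)&(W[...,2]<.2165)&(np.hypot(W[...,0]-c[0],W[...,1]-c[1])<.062)&(np.hypot(W[...,0]-c[0],W[...,1]-c[1])>.026)
D=W[sp][:,:2]-c;a=np.arctan2(D[:,1],D[:,0]);A=np.angle(np.exp(3j*a).mean())/3;print("spokes n",sp.sum(),"phase mod 120:",np.degrees(A).round(2)%120)
gap=np.bincount(((np.degrees(a)%360)//10).astype(int),minlength=36);print(gap)
E
python3 meas.py wrist1; python3 meas.py top0
```

```text
rim 12353 [0.5337 0.0464 0.0728]
red 682 [0.4683 0.0598 0.2541] 0.0668 168.43
top 1316 [0.4613 0.0641 0.    ] 0.0745 166.23
spokes n 2482 phase mod 120: 46.69
[  0   0   0  70 571 243   0   0   0   0   0   0   0   0   0  90 453 229
   0   0   0   0   0   0   0   0   0  62 518 246   0   0   0   0   0   0]
rim 1032 [0.53   0.0461 0.0743]
red 54 [0.4572 0.0618 0.2549] 0.0745 167.78
top 114 [0.4582 0.0634 0.    ] 0.0739 166.41
spokes n 198 phase mod 120: 46.49
[ 0  0  0 10 46 15  0  0  0  0  0  0  0  0  0  8 33 18  0  0  0  0  0  0
  0  0  0  4 40 24  0  0  0  0  0  0]
```

drive_tool --steps '[-1,0.5,0,0,0,0,0,-1,0.5,0,0,0,0,0,-1,0.4,0,0,0,0,0,-1,0.16,0,0,0,0,0,-1,0,0,0,0,0,0]'

```text
time_s: 3.12
tool_pos: [0.4568, 0.0122, 0.2267]
orientation: [-0.5, -0.5, -0.5, 0.5]
ft_force: [-0.2, -0.2, 0.5]
gripper_width: 0.0007
```

```bash
python3 st.py; python3 cap.py side 2; python3 -c "
import cv2;p=cv2.imread('pics/side2.png')[60:310,220:420];cv2.imwrite('pics/side2z.png',cv2.resize(p,None,fx=2.4,fy=2.4,interpolation=2))"
```

```text
3.125 [0.4568 0.0122 0.2267] [-0.17 -0.24  0.48] 0.0006968487584089987 [-0.12  0.24  1.94 -0.    0.97  1.45]
[[-4.0e-04  1.0e+00 -1.3e-03]
 [-1.0e-04 -1.3e-03 -1.0e+00]
 [-1.0e+00 -4.0e-04  1.0e-04]]
```

View pics/side2z.png

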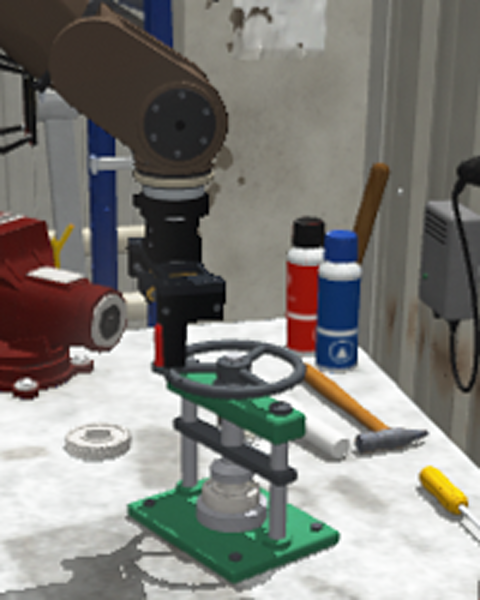

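drive_tool --steps '[-1,0,-0.1,-0.3,0,0,0,-1,0,0,-0.05,0,0,0,-1,0,0,0,0,0,0]'

```text
time_s: 3.55
tool_pos: [0.4519, 0.0308, 0.227]
orientation: [0.5, 0.5, 0.5, -0.5]
ft_force: [-0.3, -0.9, -0.6]
gripper_width: 0.0005
```

drive_tool --steps '[-1,0,0,-0.05,0,0,0,-1,0,0,0,0,0,0]'

```text
time_s: 3.8
tool_pos: [0.4519, 0.033, 0.2266]
orientation: [-0.5, -0.5, -0.5, 0.5]
ft_force: [0.9, -0.9, -0.4]
gripper_width: 0.0001
```

drive_tool --steps '[-1,0,0,-0.05,0,0,0,-1,0,0,0,0,0,0]'

```text
time_s: 4.05
tool_pos: [0.4519, 0.0354, 0.2266]
orientation: [-0.5, -0.5, -0.5, 0.5]
ft_force: [1.2, -0.6, -0.3]
gripper_width: 0.0005
```

drive_tool --steps '[-1,0,0,-0.04,0,0,0,-1,0,0,0,0,0,0]'

```text
time_s: 4.3
tool_pos: [0.4518, 0.0374, 0.2266]
orientation: [-0.5, -0.5, -0.5, 0.5]
ft_force: [-0.9, 0.0, 0.4]
gripper_width: 0.0007
```

drive_tool --steps '[-1,0,0,-0.04,0,0,0,-1,0,0,0,0,0,0]'

```text
time_s: 4.55
tool_pos: [0.4518, 0.0394, 0.2266]
orientation: [-0.5, -0.5, -0.5, 0.5]
ft_force: [0.5, 0.2, -0.3]
gripper_width: 0.0005
```

drive_tool --steps '[-1,0,0,-0.04,0,0,0,-1,0,0,0,0,0,0]'

```text
time_s: 4.8
tool_pos: [0.4518, 0.0414, 0.2266]
orientation: [-0.5, -0.5, -0.5, 0.5]
ft_force: [0.8, -0.8, -0.1]
gripper_width: 0.0005
```

```bash
python3 cap.py wrist 3
```

```text
(no output)
```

View pics/wrist3.png

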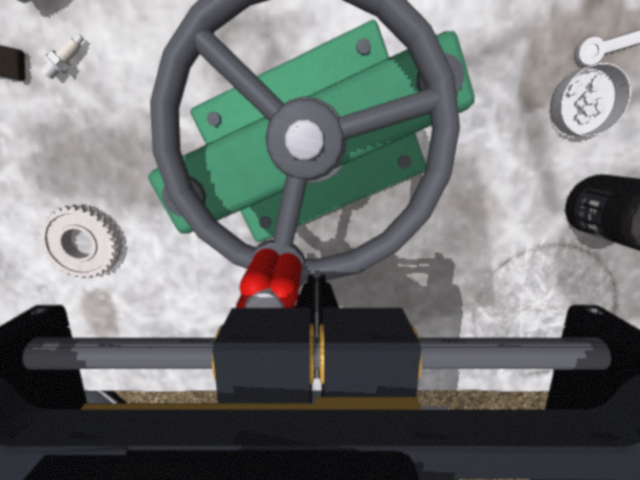

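The handle (about 270,275) is nearly touching the finger tip (about 318,285), with a gap of only a few pixels. I'll keep creeping up.

drive_tool --steps '[-1,0,0,-0.04,0,0,0,-1,0,0,0,0,0,0]'

```text
time_s: 5.1
tool_pos: [0.4519, 0.0433, 0.2266]
orientation: [-0.5, -0.5, -0.5, 0.5]
ft_force: [1.3, -2.8, -0.4]
gripper_width: 0.0002
```

drive_tool --steps '[-1,0,0,-0.03,0,0,0,-1,0,0,0,0,0,0]'

```text
time_s: 5.35
tool_pos: [0.452, 0.0449, 0.2266]
orientation: [0.5, 0.5, 0.5, -0.5]
ft_force: [0.7, -3.2, -1.4]
gripper_width: 0.0007
```

```bash
python3 meas.py wrist3; python3 cap.py wrist 4; python3 meas.py wrist4
```

```text
rim 20070 [0.5328 0.0469 0.0719]
red 1492 [0.4717 0.064  0.2526] 0.0634 164.38
top 2266 [0.4618 0.0548 0.    ] 0.0714 173.66
spokes n 5099 phase mod 120: 46.68
[   0    0    0  213 1227  424    0    0    0    0    0    0    0    0
    0  197  886  443    0    0    0    0    0    0    0    0    0   73
 1038  594    4    0    0    0    0    0]
rim 20068 [0.5328 0.047  0.0719]
red 1494 [0.4724 0.0677 0.2528] 0.0639 161.07
top 2365 [0.4616 0.0586 0.    ] 0.0721 170.76
spokes n 5106 phase mod 120: 44.06
[   0    0    0  522 1209  149    0    0    0    0    0    0    0    0
    0  429  893  203    0    0    0    0    0    0    0    0    0  279
 1115  307    0    0    0    0    0    0]
```

```bash
cat > plan.py <<'E'
import sys
from h import *
from cell import ctrl
c=np.array([.5315,.0467]);r=.080
s=ctrl.sense();p=s["tool_pos"][:2]
a0=np.degrees(np.arctan2(*(p-c)[::-1]));print("pos",s["tool_pos"].round(4),"ang",a0.round(2),"r",np.hypot(*(p-c)).round(4),s["ft_force"].round(1))
step=float(sys.argv[1]);n=int(sys.argv[2])
for i in range(1,n+1):
    a=np.radians(a0-step*i);t=c+r*np.array([np.cos(a),np.sin(a)]);d=(t-p)/.05;p=p+d.round(2)*.05
    print(round(a0-step*i,1),"y %.2f z %.2f"%(d[0],-d[1]))
E
python3 plan.py 10 24
```

```text
pos [0.452  0.0449 0.2267] ang -178.68 r 0.0796 [-0.1 -2.8 -1.1]
-188.7 y 0.01 z -0.28
-198.7 y 0.07 z -0.27
-208.7 y 0.11 z -0.25
-218.7 y 0.15 z -0.24
-228.7 y 0.19 z -0.20
-238.7 y 0.23 z -0.16
-248.7 y 0.25 z -0.13
-258.7 y 0.27 z -0.08
-268.7 y 0.27 z -0.03
-278.7 y 0.28 z 0.02
-288.7 y 0.27 z 0.07
-298.7 y 0.26 z 0.11
-308.7 y 0.23 z 0.15
-318.7 y 0.20 z 0.20
-328.7 y 0.17 z 0.22
-338.7 y 0.12 z 0.25
-348.7 y 0.08 z 0.27
-358.7 y 0.03 z 0.28
-368.7 y -0.02 z 0.27
-378.7 y -0.06 z 0.28
-388.7 y -0.12 z 0.25
-398.7 y -0.15 z 0.23
-408.7 y -0.19 z 0.21
-418.7 y -0.23 z 0.16
```

drive_tool --steps '[-1,0,0.01,-0.28,0,0,0,-1,0,0.07,-0.27,0,0,0,-1,0,0.11,-0.25,0,0,0,-1,0,0.15,-0.24,0,0,0]'

```text
time_s: 5.9
tool_pos: [0.4696, 0.0974, 0.2266]
orientation: [0.501, 0.5, 0.5, -0.5]
ft_force: [2.1, -8.0, -1.3]
gripper_width: 0.0004
```

```bash
python3 cap.py top 5; python3 meas.py top5; python3 plan.py 10 8;python3 -c "
import cv2;p=cv2.imread('pics/top5.png')[170:320,190:370];cv2.imwrite('pics/top5z.png',cv2.resize(p,None,fx=3.5,fy=3.5,interpolation=2))"
```

```text
rim 609 [0.5294 0.0474 0.0753]
spokes n 112 phase mod 120: 1.83
[27  0  0  0  0  0  0  0  0  0  0  0  0  0  0  0  0  0  0  0  0  0  0  5
 34  7  0  0  0  0  0  0  0  0  2 37]
pos [0.4705 0.0985 0.2266] ang 139.69 r 0.0801 [-0.5 -0.9 -0.6]
129.7 y 0.20 z -0.20
119.7 y 0.23 z -0.15
109.7 y 0.25 z -0.12
99.7 y 0.27 z -0.07
89.7 y 0.28 z -0.02
79.7 y 0.28 z 0.02
69.7 y 0.27 z 0.08
59.7 y 0.25 z 0.11
```

View pics/top5z.png

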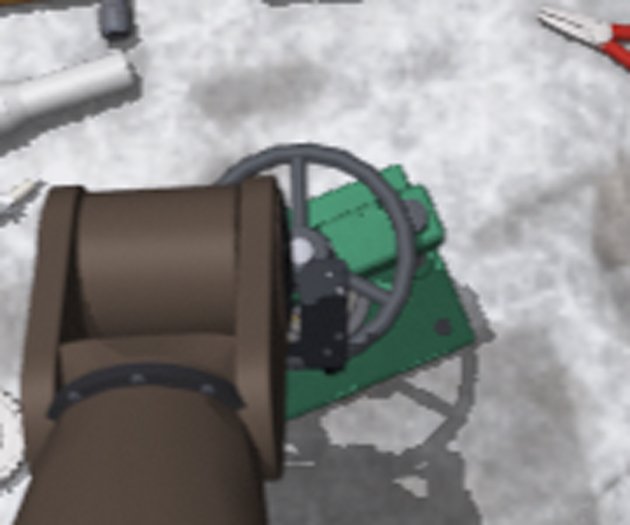

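The top view shows one spoke pointing straight up, so the handle is at about 122° and is following 18° ahead of the finger. I'll continue.

drive_tool --steps '[-1,0,0.2,-0.2,0,0,0,-1,0,0.23,-0.15,0,0,0,-1,0,0.25,-0.12,0,0,0,-1,0,0.27,-0.07,0,0,0,-1,0,0.28,-0.02,0,0,0]'

```text
time_s: 6.58
tool_pos: [0.531, 0.125, 0.2264]
orientation: [-0.5, -0.5, -0.5, 0.5]
ft_force: [-4.3, -1.5, -0.2]
gripper_width: 0.0006
```

```bash
python3 cap.py wrist 6; python3 meas.py wrist6;  python3 plan.py 10 10
```

```text
rim 13247 [0.535  0.0498 0.0733]
red 1732 [0.5657 0.1203 0.254 ] 0.0769 66.47
top 3669 [0.5525 0.1205 0.    ] 0.0728 76.07
spokes n 2774 phase mod 120: 69.62
[  0   0   0   0   0  31 525 317   8   0   0   0   0   0   0   0   0   0
 167 187  54   0   0   0   0   0   0   0   0  38 649 798   0   0   0   0]
pos [0.5327 0.1251 0.2264] ang 89.14 r 0.0784 [-0.2  0.2 -1.7]
79.1 y 0.28 z -0.00
69.1 y 0.27 z 0.07
59.1 y 0.25 z 0.12
49.1 y 0.22 z 0.17
39.1 y 0.20 z 0.20
29.1 y 0.15 z 0.23
19.1 y 0.12 z 0.25
9.1 y 0.07 z 0.27
-0.9 y 0.02 z 0.28
-10.9 y -0.03 z 0.28
```

View pics/wrist6.png

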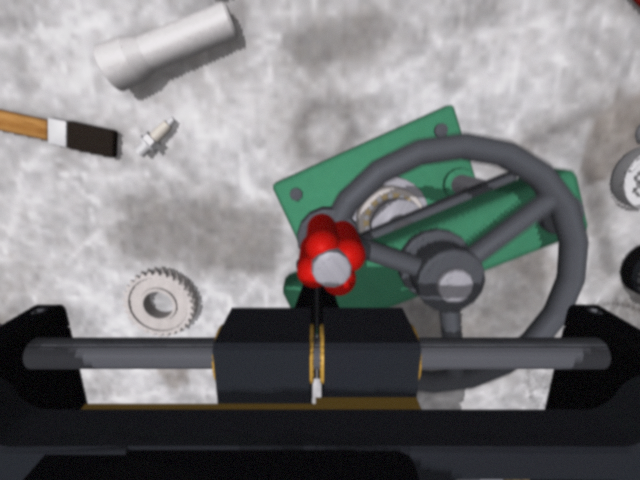

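The handle (325,255) sits squarely ahead of the finger tip (318,300) at about 70°.

drive_tool --steps '[-1,0,0.28,0,0,0,0,-1,0,0.27,0.07,0,0,0,-1,0,0.25,0.12,0,0,0,-1,0,0.22,0.17,0,0,0,-1,0,0.2,0.2,0,0,0,-1,0,0.15,0.23,0,0,0,-1,0,0.12,0.25,0,0,0,-1,0,0.07,0.27,0,0,0]'

```text
time_s: 7.62
tool_pos: [0.6086, 0.0587, 0.2266]
orientation: [0.5, 0.5, 0.5, -0.5]
ft_force: [-3.1, 3.4, -0.0]
gripper_width: 0.0003
```

```bash
python3 cap.py wrist 7; python3 meas.py wrist7;  python3 plan.py 10 10
```

```text
rim 3783 [0.5381 0.0488 0.0744]
red 5 [0.6185 0.0405 0.2548] 0.0808 -5.91
top 1140 [0.6189 0.0444 0.    ] 0.0809 -3.13
spokes n 0 phase mod 120: nan
[0 0 0 0 0 0 0 0 0 0 0 0 0 0 0 0 0 0 0 0 0 0 0 0 0 0 0 0 0 0 0 0 0 0 0 0]
pos [0.609  0.0571 0.2266] ang 7.64 r 0.0782 [ 0.3 -1.1  0.1]
-2.4 y 0.05 z 0.27
-12.4 y -0.04 z 0.28
-22.4 y -0.08 z 0.27
-32.4 y -0.13 z 0.24
-42.4 y -0.17 z 0.23
-52.4 y -0.20 z 0.18
-62.4 y -0.24 z 0.16
-72.4 y -0.26 z 0.10
-82.4 y -0.27 z 0.06
-92.4 y -0.28 z 0.02meas.py:21: RuntimeWarning: Mean of empty slice.
  D=W[sp][:,:2]-c;a=np.arctan2(D[:,1],D[:,0]);A=np.angle(np.exp(3j*a).mean())/3;print("spokes n",sp.sum(),"phase mod 120:",np.degrees(A).round(2)%120)
  ret = ret.dtype.type(ret / rcount)
```

View pics/wrist7.png

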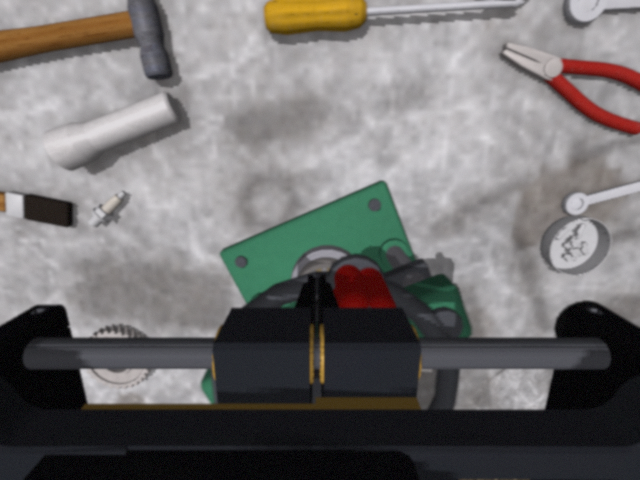

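The handle (362,290) is right of the finger, still being pushed.

drive_tool --steps '[-1,0,0.05,0.27,0,0,0,-1,0,-0.03,0.28,0,0,0,-1,0,-0.08,0.27,0,0,0,-1,0,-0.13,0.24,0,0,0,-1,0,-0.17,0.23,0,0,0,-1,0,-0.2,0.18,0,0,0,-1,0,-0.24,0.16,0,0,0]'

```text
time_s: 8.55
tool_pos: [0.5677, -0.0227, 0.2267]
orientation: [0.5, 0.5, 0.5, -0.5]
ft_force: [2.2, 3.4, 0.0]
gripper_width: 0.0003
```

```bash
python3 cap.py top 8; python3 meas.py top8;  python3 plan.py 10 12;python3 -c "
import cv2;p=cv2.imread('pics/top8.png')[170:320,190:370];cv2.imwrite('pics/top8z.png',cv2.resize(p,None,fx=3.5,fy=3.5,interpolation=2))"
```

```text
rim 245 [0.5285 0.034  0.0857]
spokes n 0 phase mod 120: nan
[0 0 0 0 0 0 0 0 0 0 0 0 0 0 0 0 0 0 0 0 0 0 0 0 0 0 0 0 0 0 0 0 0 0 0 0]
pos [ 0.5664 -0.0236  0.2268] ang -63.6 r 0.0784 [ 0.7 -1.   0.7]
-73.6 y -0.25 z 0.13
-83.6 y -0.27 z 0.05
-93.6 y -0.28 z 0.01
-103.6 y -0.27 z -0.04
-113.6 y -0.27 z -0.09
-123.6 y -0.24 z -0.13
-133.6 y -0.22 z -0.18
-143.6 y -0.19 z -0.21
-153.6 y -0.14 z -0.23
-163.6 y -0.10 z -0.26
-173.6 y -0.06 z -0.28
-183.6 y -0.00 z -0.28meas.py:21: RuntimeWarning: Mean of empty slice.
  D=W[sp][:,:2]-c;a=np.arctan2(D[:,1],D[:,0]);A=np.angle(np.exp(3j*a).mean())/3;print("spokes n",sp.sum(),"phase mod 120:",np.degrees(A).round(2)%120)
  ret = ret.dtype.type(ret / rcount)
```

View pics/top8z.png

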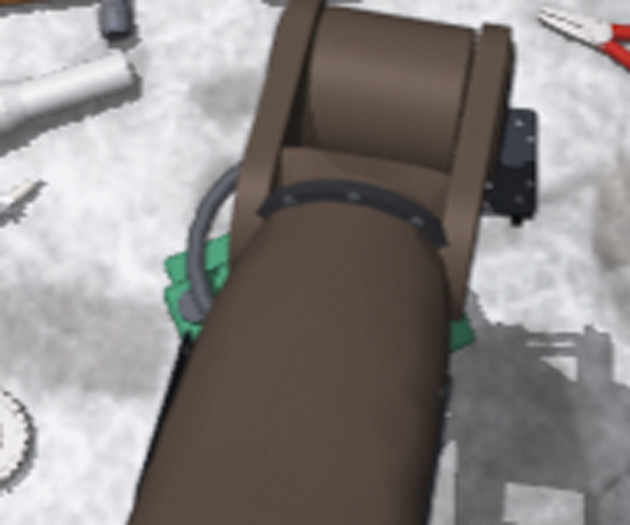

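drive_tool --steps '[-1,0,-0.25,0.13,0,0,0,-1,0,-0.27,0.05,0,0,0,-1,0,-0.28,0.01,0,0,0,-1,0,-0.27,-0.04,0,0,0,-1,0,-0.27,-0.09,0,0,0,-1,0,-0.24,-0.13,0,0,0]'

```text
time_s: 9.35
tool_pos: [0.4888, -0.0182, 0.2268]
orientation: [0.5, 0.5, 0.5, -0.5]
ft_force: [5.6, 0.6, -0.4]
gripper_width: 0.0005
```

```bash
python3 cap.py wrist 9; python3 meas.py wrist9;  python3 plan.py 10 7;  python3 cap.py side 9; python3 -c "
import cv2;p=cv2.imread('pics/side9.png')[60:310,220:420];cv2.imwrite('pics/side9z.png',cv2.resize(p,None,fx=2.4,fy=2.4,interpolation=2))"
```

```text
rim 20969 [0.5345 0.0458 0.0723]
red 1 [0.4869 0.0064 0.2309] 0.0618 -140.43
top 603 [ 0.4984 -0.0187  0.    ] 0.0739 -119.25
spokes n 4411 phase mod 120: 97.02
[   0    0    0    0    0    0    0    0   73  858  409    3    0    0
    0    0    0    0    0    0  122  774  484    0    0    0    0    0
    0    0    0    0  102 1133  452    1]
pos [ 0.4872 -0.0176  0.2267] ang -124.54 r 0.0781 [ 1.2 -1.1  0.7]
-134.5 y -0.24 z -0.15
-144.5 y -0.18 z -0.21
-154.5 y -0.14 z -0.24
-164.5 y -0.10 z -0.26
-174.5 y -0.05 z -0.27
-184.5 y 0.00 z -0.28
-194.5 y 0.05 z -0.28
```

View pics/wrist9.png

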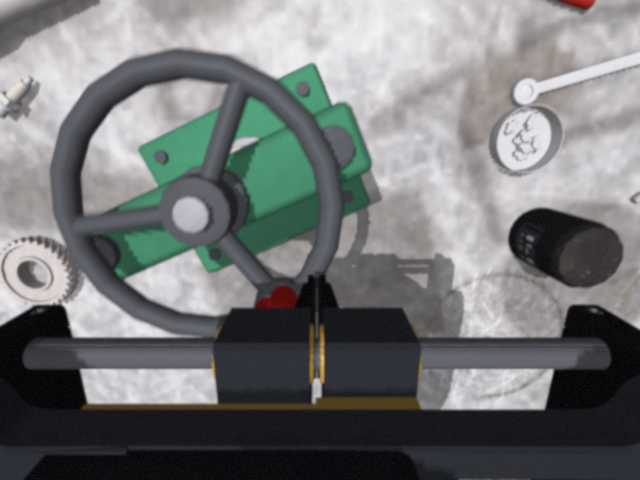

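View pics/side9z.png

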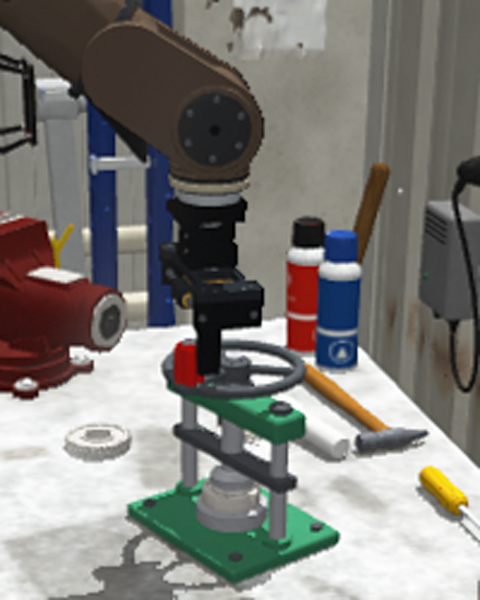

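The handle is at −143° (spokes at 97°, 217° and 337°), with 50° to go. I'll do four more rows and then measure.

drive_tool --steps '[-1,0,-0.24,-0.15,0,0,0,-1,0,-0.18,-0.21,0,0,0,-1,0,-0.14,-0.24,0,0,0,-1,0,-0.08,-0.22,0,0,0,-1,0,0,0,0,0,0]'

```text
time_s: 10.07
tool_pos: [0.4568, 0.0234, 0.2265]
orientation: [0.5, 0.5, 0.501, -0.5]
ft_force: [-0.9, 0.1, -0.1]
gripper_width: 0.0005
```

```bash
python3 cap.py wrist 10; python3 meas.py wrist10;  python3 plan.py 6 3
```

```text
rim 21560 [0.5328 0.0466 0.0718]
red 1307 [0.471  0.0454 0.2509] 0.0618 -178.91
top 1470 [0.4668 0.0363 0.    ] 0.0668 -171.12
spokes n 5001 phase mod 120: 60.84
[   0    0    0    0   30  883  811   15    0    0    0    0    0    0
    0    0   14  646  809   38    0    0    0    0    0    0    0    0
    0  663 1008   84    0    0    0    0]
pos [0.457  0.023  0.2265] ang -162.34 r 0.0782 [-0.   1.   1.1]
-168.3 y -0.08 z -0.15
-174.3 y -0.02 z -0.17
-180.3 y -0.01 z -0.16
```

drive_tool --steps '[-1,0,-0.05,-0.12,0,0,0,-1,0,-0.03,-0.1,0,0,0,-1,0,-0.02,-0.08,0,0,0,-1,0,0,0,0,0,0]'

```text
time_s: 10.62
tool_pos: [0.4521, 0.0377, 0.2266]
orientation: [0.5, 0.5, 0.5, -0.5]
ft_force: [0.1, -1.1, 0.6]
gripper_width: 0.0009
```

```bash
python3 cap.py wrist 11; python3 meas.py wrist11;  python3 plan.py 2 2
```

```text
rim 20162 [0.5328 0.0469 0.0719]
red 1472 [0.4711 0.0598 0.2525] 0.0631 168.13
top 2127 [0.4619 0.0508 0.    ] 0.071 176.85
spokes n 5104 phase mod 120: 49.76
[   0    0    0   52 1011  774    7    0    0    0    0    0    0    0
    0   40  758  711   17    0    0    0    0    0    0    0    0    6
  768  911   49    0    0    0    0    0]
pos [0.4521 0.0376 0.2266] ang -173.47 r 0.0799 [ 1.3 -0.  -0.8]
-175.5 y -0.01 z -0.06
-177.5 y -0.00 z -0.05
```

drive_tool --steps '[-1,0,0,-0.04,0,0,0,-1,0,0,-0.03,0,0,0,-1,0,0,0,0,0,0]'

```text
time_s: 11.05
tool_pos: [0.4521, 0.0409, 0.2265]
orientation: [-0.5, -0.5, -0.5, 0.5]
ft_force: [-0.3, -2.2, 0.3]
gripper_width: 0.0005
```

```bash
python3 cap.py wrist 12; python3 meas.py wrist12;  python3 plan.py 2 2
```

```text
rim 20197 [0.5328 0.0469 0.0719]
red 1474 [0.4717 0.0635 0.2526] 0.0634 164.82
top 2193 [0.4624 0.0542 0.    ] 0.0708 174.1
spokes n 5093 phase mod 120: 47.27
[   0    0    0  165 1207  490    0    0    0    0    0    0    0    0
    0  143  873  500    0    0    0    0    0    0    0    0    0   51
  995  660    9    0    0    0    0    0]
pos [0.4522 0.0409 0.2266] ang -175.81 r 0.0795 [-0.8 -3.8  1.4]
-177.8 y -0.01 z -0.06
-179.8 y -0.00 z -0.05
```

drive_tool --steps '[-1,0,0,-0.015,0,0,0,-1,0,0,0,0,0,0]'

```text
time_s: 11.35
tool_pos: [0.4522, 0.0416, 0.2265]
orientation: [-0.5, -0.5, -0.5, 0.5]
ft_force: [-1.6, -3.3, 0.2]
gripper_width: 0.0003
```

```bash
python3 cap.py wrist 13; python3 meas.py wrist13 | grep phase
```

```text
spokes n 5113 phase mod 120: 46.71
```

Matches the start (46.68°) to 0.03°. I'll back off sideways, then up, then well clear.

drive_tool --steps '[-1,0,0,0.1,0,0,0,-1,0,0.1,0.25,0,0,0,-1,0,0,0.24,0,0,0,-1,-0.5,0,0,0,0,0,-1,-0.6,0,0,0,0,0,-1,-0.46,0,0,0,0,0,-1,0,0,0,0,0,0,-1,0,0,0,0,0,0]'

```text
time_s: 12.4
tool_pos: [0.457, 0.0118, 0.3037]
orientation: [-0.5, -0.5, -0.5, 0.5]
ft_force: [-0.5, 0.1, 0.1]
gripper_width: 0.0004
```

```bash
python3 st.py; python3 cap.py wrist 14; python3 meas.py wrist14
```

```text
12.4 [0.457  0.0118 0.3037] [-0.48  0.12  0.11] 0.0003641247612328159 [-0.12  0.16  1.82 -0.    1.17  1.45]
[[-1.e-03  1.e+00 -6.e-04]
 [ 1.e-04 -6.e-04 -1.e+00]
 [-1.e+00 -1.e-03 -1.e-04]]
rim 12414 [0.5337 0.0463 0.0728]
red 680 [0.4683 0.0599 0.2541] 0.0668 168.34
top 1318 [0.4612 0.0637 0.    ] 0.0746 166.52
spokes n 2487 phase mod 120: 46.75
[  0   0   0  64 574 245   0   0   0   0   0   0   0   0   0  88 451 229
   0   0   0   0   0   0   0   0   0  62 526 248   0   0   0   0   0   0]
```

View pics/wrist14.png

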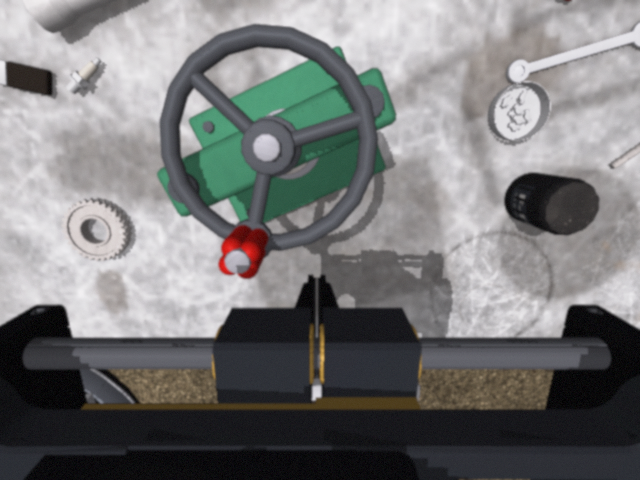

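The wrist view matches the one taken before: handle (240,257), hub (268,146), gear, filter, tray and plug in the same places. I'll move clear for a final top and side comparison.

drive_tool --steps '[-1,-0.3,-0.3,0.8,0,0,0,-1,-0.3,-0.3,0.8,0,0,0,-1,0,-0.3,0.8,0,0,0,-1,0,-0.3,0.8,0,0,0,-1,0,-0.3,0.8,0,0,0,-1,0,-0.3,0.8,0,0,0,-1,0,-0.3,0.8,0,0,0,-1,0,0,0,0,0,0]'

```text
time_s: 13.45
tool_pos: [0.3513, -0.2697, 0.3335]
orientation: [-0.498, -0.501, -0.5, 0.501]
ft_force: [0.3, 0.0, 0.1]
gripper_width: 0.0004
```

```bash
python3 st.py; python3 cap.py top 15; python3 cap.py side 15; python3 meas.py top15
python3 - <<'E'
import cv2,numpy as np
for n,a in(("top","0"),("side","1")):
    A=cv2.imread(f"pics/{n}{a}.png");B=cv2.imread(f"pics/{n}15.png")
    if n=="side": cv2.imwrite("pics/cmp.png",cv2.resize(np.hstack([A[190:310,260:380],B[190:310,260:380]]),None,fx=3.3,fy=3.3,interpolation=2))
    else: cv2.imwrite("pics/diff.png",cv2.absdiff(A,B)*2)
E
```

```text
13.45 [ 0.3513 -0.2697  0.3335] [0.28 0.01 0.1 ] 0.0003890642880273059 [-0.8   0.11  1.79 -0.    1.24  0.77]
[[-0.0014  1.     -0.0035]
 [ 0.0012 -0.0035 -1.    ]
 [-1.     -0.0014 -0.0012]]
rim 1028 [0.53   0.046  0.0743]
red 55 [0.4592 0.062  0.255 ] 0.0726 167.28
top 115 [0.4578 0.0629 0.    ] 0.0741 166.84
spokes n 198 phase mod 120: 46.5
[ 0  0  0 11 43 15  0  0  0  0  0  0  0  0  0  6 36 18  0  0  0  0  0  0
  0  0  0  4 43 22  0  0  0  0  0  0]
```

View pics/cmp.png

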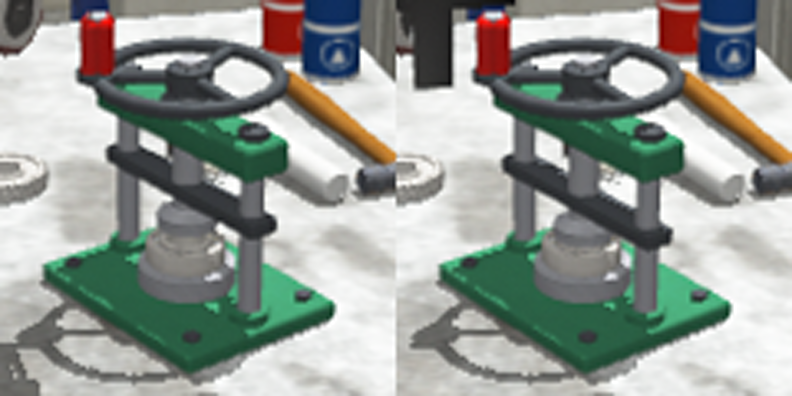

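View pics/diff.png

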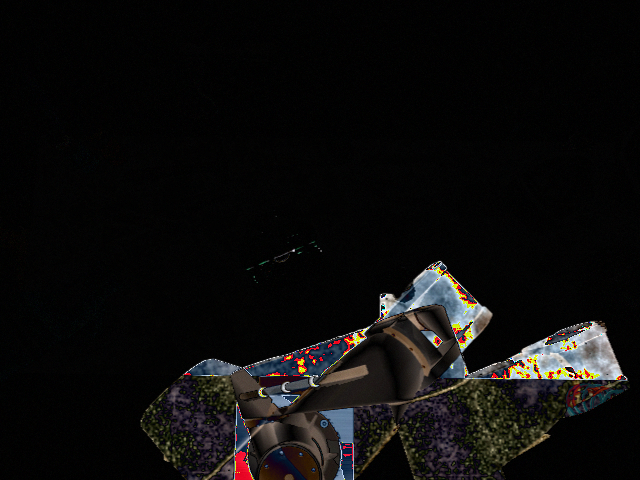

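The before/after side crops show the ram and its guide bar lower, with the bearing in place. The top difference picture is black except for the arm and the lowered ram bar at (285,258). I'll hand in.

```bash
python3 -c "
from cell import workorder
print(workorder.job_done())"
```

```text
the job is handed in; nothing more can be done
None
```

I pushed the hand wheel one full turn clockwise with shut fingers behind the red handle, never gripping it. I then backed off, lifted clear and handed the job in at about 13.5 s, with the arm touching nothing.

**Wheel position:** the handle is back where it started. The wrist view gave a spoke angle of 46.69° before and 46.75° after, and the top view gave 46.49° before and 46.50° after.

**Ram:** it sits visibly lower in the side view.

**Bearing and loose things:** the before/after top difference shows no change apart from the arm and the lowered ram bar. The bearing looks unmoved in the side view.

**Forces:** the highest reading I took at the wrist while pushing was about 8 N.

**Disagreements:** the top and wrist cameras differed by 3 to 4 mm on the wheel centre's x. Handle angles taken from the red pixels scattered by 1 to 2° even from clear views, and by more close up where the gripper hid part of the handle. I therefore relied on the spoke angle. The arm hid the wheel from the top camera for part of the turn, and I followed that stretch by the force readings and the next wrist picture.

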